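Set out the condiment block with each pot in front of its refill jar

ROBOT

A 6-joint arm with a two-finger parallel gripper is mounted at the origin on a cart in front of the work surface, level with it; the furniture and walls round the work are solid. World frame = base frame: x ahead of the robot, y to its left, z up, the work surface at z = 0. Lengths are in m, angles in degrees, forces in N, time in s.
With the tool pointing down it reaches from about 0.25 to 0.725 m from the base axis. Payload 9.7 kg.
Tool frame: the origin (TCP) lies midway between the tips of the shut fingers; the grasp point (between the pads) lies bot.hold_point_z behind it (bot.hold_point_z is the distance from the TCP to the grasp point, in m); z points along the fingers, y is the line along which they close (so a half turn about z gives the same grasp; the last joint's range is limited). The gripper opens to 85 mm and grips with 20 to 120 N. Pads are 22 mm wide; open, the fingers measure 114 mm over their backs; the gripper's body (76 mm by 85 mm) begins 54 mm behind the grasp point. The pads swing forward as they close: fully open they stand 13 mm farther back than shut.
Start: joints at [-66.578, 4.979, 10.078, 95.1, 0, 90], TCP at [0.219, -0.505, 0.231] pointing down, gripper open.
Joint ranges: [-179.16, 179.16], [-48.56, 103.87], [-65.8, 70.77], [-126.05, 130.52], [-82.76, 87.17], [-180, 180]. Speed limits (degrees/s): [127.2, 127.2, 147.25, 180, 180, 180].

INTERFACE

Orientations are given as [roll, pitch, yaw] about the fixed x, y, z axes, in that order (R = Rz(yaw) Ry(pitch) Rx(roll)).
In Python, from workcell import bot, camera, camera_model, ticket gives the robot as it stands.
- The arm moves only by the tool send_rows, never from a script. Its argument "targets" is text: rows parted by semicolons, each of 5 numbers parted by spaces: the shift along the tool's x, y, z in mm, then the turn about the tool's z in degrees, then the closure in counts, from 0 (fully open) to 255 (shut). A call has 1 to 20 rows; each row is the pose to reach, as a shift and turn from the pose commanded when the call began, along the tool's axes at that moment; what a row does not reach only later rows make up. A row lasts 1/8 s, in which the tool goes at most 62.5 mm and 10.7 degrees, less where a joint would pass 70% of its speed; a pose out of reach is approached as far as the arm can. A call with a gripper value outside its range is refused whole. The fingers move at their own pace and stop on an object; "newtons" is the grip in N (left out, the last holds). Time passes only in rows, so rows that repeat a pose let the fingers close. It gives the time, the measured TCP pose, the force, the opening and the grip force at its end, in the units of the state.
- bot.get_obs(): the state, without advancing time (a new reading comes with each control period).
- camera(name): name is "scene" or "top" or "wrist"; returns the picture (400x640x3 uint8, blue, green, red); there is no depth.
- camera_model(name): a dict with "K" (3x3 intrinsics, pixels), "pose" (4x4, takes a point from camera to world coordinates); the wrist camera has in their place "T_tool_cam" (4x4, takes a point from camera to tool coordinates, whose origin is the TCP and whose axes are the flange's). Camera axes: x right, y down, z forward; pixel columns grow to the right and rows downward; lengths in m; the calibration is good to about 2 mm. A picture is of the moment at which its call begins: read the wrist's pose just before it. camera_model takes no time and is no camera call.
- ticket.job_done(): hands the job in; it is judged then, once.
The state is a dict: "time": time; "q": joint angles; "qd": joint speeds; "joint_efforts": joint torques, N m; "ee_pos": TCP position; "tcp_rot": TCP orientation; "wrist_force": force on the tool from outside, world axes, zero at the start; "torque": the same for the moment, N m; "opening": finger opening in m; "grasp_force": force on a finger pad.
Only numpy, scipy, OpenCV 4.12 (cv2) and the standard library are available. Lean on these libraries where they do the work, as an engineer would, in place of code of your own. Each camera call takes 0.05 s, during which the arm holds its last target. There are 200 camera calls.

TASK

Set out the condiment block: put the black-capped pepper jar in the empty hollow of the back row, between the red-lidded mustard jar and the brown-capped spice jar. Then fill the front row, each thing in the hollow directly in front of the jar it is refilled from: the black-lidded tub in front of the pepper jar, the red-lidded tub in front of the mustard jar and the grey-topped shaker in front of the brown-capped spice jar. All four end upright on the floors of their hollows; knock nothing over and leave the mustard jar, the brown-capped jar and the sauce cup where they stand.

Things in the scene. Friction and masses are not known exactly. Their poses are not given: they have to be found in the camera images.
- rack: Beech condiment block with dark end cheeks, fixed, 46 mm high, 166 mm deep, 264 mm wide, with two rows of three round hollows. Origin on the counter, mid-width, between the rows; x points from the front row (facing the citrus press) to the back row (facing the hot counter), y along the rows. Front row: x -42 mm, y -80, 0, +80 mm; hollows 64 mm wide, 18 mm deep, floor 28 mm above the counter.
- rack_gap (a point): Middle of the floor of the block's empty back hollow (x +42 mm, y 0 of the block, axes as the block's), 8 mm above the counter; the hollow is 56 mm wide, 38 mm deep, its rim bevelled. The outer back hollows lie at x +42, y -80 and +80 mm, as deep, 64 mm wide. A clear upright pane, the end of the hot counter, 0.64 m high, stands about 130 mm behind the block's origin (on its +x side).
- red_lid_jar_center (a point): Squat glass jar of yellow mustard with a red screw lid, 56 mm in diameter, 80 mm tall, sunk in one of the two outer hollows of the back row (which one varies). Stays there. The point is its centre, 40 mm above its underside; z up.
- brown_cap_jar_center (a point): Slim spice jar with a brown cap, a light disc on top and an orange label, 41 mm in diameter, 105 mm tall, sunk in the other outer hollow of the back row. Stays there. The point is its centre, 52.5 mm above its underside; z up.
- pepper_jar_center (a point): Slim upright spice jar of peppercorns with a black cap and dark label, 41 mm in diameter, 105 mm tall; stands loose on the counter. The point is its centre, 52.5 mm above its underside; z up.
- pepper_tub_center (a point): White tub with a flat black lid, round, 55 mm across the lid (51 mm where fingers touch it), narrower below, 62 mm tall; stands loose on the counter. The point is its centre, 31 mm above its underside; z up.
- mustard_tub_center (a point): Low white tub with a flat red lid, round, 61 mm across the lid (56 mm where fingers touch it), narrower below, 48 mm tall; stands loose on the counter. The point is its centre, 24 mm above its underside; z up.
- spice_shaker_center (a point): Clear spice shaker with a grey domed top, round, 44 mm in diameter (34 mm across the top, which begins 74 mm up), 90 mm tall; stands loose on the counter. The point is its centre, 45 mm above its underside; z up.
- sauce_cup_center (a point): Low lidded white sauce cup, 69 mm across, 36 mm tall, on the counter beside the citrus press (fixed, 0.5 m high with its lever, between the work and the right part of the counter: swing over or round it). Not part of the job, stays put. The point is its centre, 18 mm above its underside.
- glass_edge (a point): Not to be moved: middle of the near edge of the counter's clear glass roof, a level pane 6 mm thick and 360 mm long, 290 mm above the counter on four thin steel posts. Its y axis runs along this edge, its -x axis points away from the work to the part under the roof. Keep gripper and wrist out of the roof: everything handled stands at least 70 mm in front of the edge.
Things that resemble listed ones, but are neither listed nor needed, are in the scene too. What is shaped like the part that bears mustard_tub_center but turquoise is not meant.

How it is judged (in metres and radians):
At the end, for the whole second after the job is handed in: Each of the four things rests in its stated hollow: within 15 mm of the hollow's centre along the block's x and y (16 mm along y for the outer ones), underside within 5 mm of its floor, tilted under 7 degrees; the other three are upright too (x of pepper_jar_center in the frame of rack between 0.027 and 0.057 m and z of pepper_jar_center in the frame of rack between 0.0555 and 0.0655 m and angle between each of pepper_jar_center, pepper_tub_center, mustard_tub_center, spice_shaker_center, red_lid_jar_center, brown_cap_jar_center, sauce_cup_center's own z axis and vertical below 0.12 rad and y of pepper_jar_center in the frame of rack between -0.015 and 0.015 m and x of pepper_tub_center in the frame of rack between -0.057 and -0.027 m and z of pepper_tub_center in the frame of rack between 0.054 and 0.064 m and y of pepper_tub_center in the frame of rack between -0.015 and 0.015 m and x of mustard_tub_center in the frame of rack between -0.057 and -0.027 m and z of mustard_tub_center in the frame of rack between 0.047 and 0.057 m and (y of mustard_tub_center in the frame of rack between 0.064 and 0.096 m or y of mustard_tub_center in the frame of rack between -0.096 and -0.064 m) and horizontal distance between mustard_tub_center and red_lid_jar_center below 0.12 m and x of spice_shaker_center in the frame of rack between -0.057 and -0.027 m and z of spice_shaker_center in the frame of rack between 0.068 and 0.078 m and (y of spice_shaker_center in the frame of rack between 0.064 and 0.096 m or y of spice_shaker_center in the frame of rack between -0.096 and -0.064 m) and horizontal distance between spice_shaker_center and brown_cap_jar_center below 0.12 m); the robot touches nothing.
It fails at once if the red-lidded jar or the brown-capped jar is knocked out of its hollow (shifted more than 25 mm, or tipped more than 20 degrees) (distance of any of red_lid_jar_center, brown_cap_jar_center from where it was at the start of the episode above 0.025 m or angle between any of red_lid_jar_center, brown_cap_jar_center's own z axis and vertical above 0.35 rad).
It fails at once if the sauce cup is shifted more than 25 mm (distance of sauce_cup_center from where it was at the start of the episode above 0.025 m).
It fails at once if one of the four things being set out is tipped over (more than 45 degrees) (angle between any of pepper_jar_center, pepper_tub_center, mustard_tub_center, spice_shaker_center's own z axis and vertical above 0.785 rad).
It also fails if it takes over 112 s, if anything falls off the work surface, if the arm or the gripper's body presses on something with over 40 N, if the wrist force passes 120 N, or if a joint passes its speed limit or range.

## Working session

There is one attempt and no reset: what is moved stays moved. The work goes in short steps, Python scripts to look and compute and a tool call to move; the robot and the scene stay as the last step left them, time stands still between calls to the robot, and variables do not carry over. Pictures are saved under pics/ and viewed, at most 14 in all, crops included, and the job is handed in when it is done.

Besides the shell and the picture viewer there is one more tool, called after "Call:" by a JSON object that holds its "method" and its "body". send_rows: Moves the arm, as the interface text tells. Its arguments: {"type":"object","properties":{"targets":{"type":"string"},"newtons":{"type":"number"}},"required":["targets"]}

```bash
ls; mkdir -p pics; python3 - <<'E'
from workcell import bot,camera,camera_model
import cv2
for n in("scene","top","wrist"):
    o=bot.get_obs(); cv2.imwrite(f"pics/{n}0.png",camera(n)); m=camera_model(n); print(n,m)
print(o, bot.hold_point_z)
E
```

```text
pics
scene {'K': array([[377.84326082,   0.        , 321.676812  ],
       [  0.        , 377.84326082, 191.74123626],
       [  0.        ,   0.        ,   1.        ]]), 'pose': array([[-0.78163406, -0.25952257,  0.56718271,  0.00836049],
       [-0.62369732,  0.33549207, -0.7060076 ,  0.66342027],
       [-0.00706039, -0.90558992, -0.42409556,  0.5910809 ],
       [ 0.        ,  0.        ,  0.        ,  1.        ]])}
top {'K': array([[374.38458671,   0.        , 317.14355059],
       [  0.        , 374.38458671, 201.47715801],
       [  0.        ,   0.        ,   1.        ]]), 'pose': array([[-0.02523001, -0.99363976,  0.10974273,  0.4277233 ],
       [-0.99963849,  0.02405607, -0.01200834, -0.02106118],
       [ 0.00929198, -0.11000603, -0.99388748,  1.23666014],
       [ 0.        ,  0.        ,  0.        ,  1.        ]])}
wrist {'K': array([[304.38835114,   0.        , 320.33380148],
       [  0.        , 304.38835114, 202.12202702],
       [  0.        ,   0.        ,   1.        ]]), 'T_tool_cam': array([[ 4.59556097e-04, -9.62889009e-01, -2.69897286e-01,
         6.8819
[... 248 characters left out ...]
 1.00000000e+00]])}
{'time': 0.1, 'q': array([-6.65760560e+01,  5.00817707e+00,  1.00392098e+01,  9.50984663e+01,
        2.87507250e-04,  8.99992010e+01]), 'qd': array([ 0.03360177, -0.16306465,  0.15180376, -0.04603766,  0.05985864,
       -0.02830599]), 'joint_efforts': array([ 3.62503069e-04, -5.21561658e+01,  4.65652478e+01,  1.59199949e-02,
        2.75523817e-06, -2.75023929e-06]), 'ee_pos': array([ 0.21856567, -0.50449334,  0.2306537 ]), 'tcp_rot': array([-1.79932566e+02, -2.88447400e-04,  2.34247427e+01]), 'wrist_force': array([ 0.13821107, -0.59223798,  0.39745039]), 'torque': array([-0.01057135, -0.02256119, -0.02839854]), 'grasp_force': 0.0, 'opening': 0.08562963219086425} 0.0187
```

View pics/scene0.png

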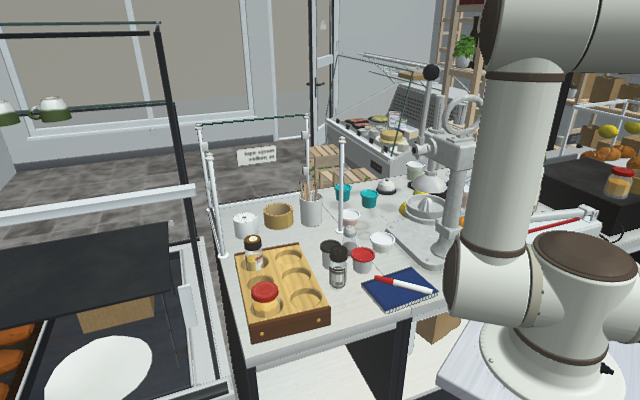

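View pics/top0.png

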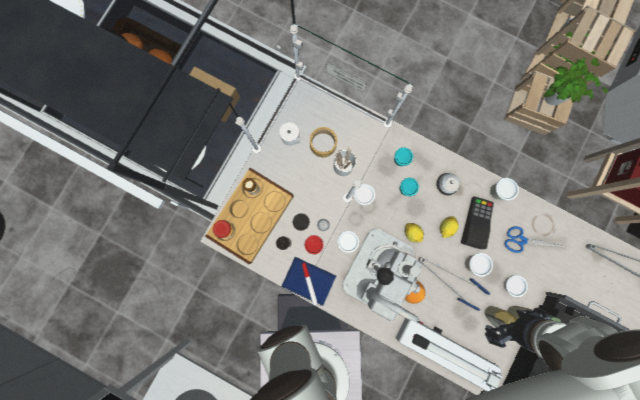

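The top view shows the rack at about (249,215), with black circles at (301,221) and (284,243), the red tub at (313,244) and the shaker at (323,225). The press is at (385,275), and the sauce cup is either (347,241) or (364,194). I'll enlarge both views.

```bash
python3 - <<'E'
import cv2
a=cv2.imread("pics/top0.png")[130:330,190:450]; cv2.imwrite("pics/topc.png",cv2.resize(a,None,fx=3,fy=3,interpolation=cv2.INTER_CUBIC))
a=cv2.imread("pics/scene0.png")[170:350,220:460]; cv2.imwrite("pics/scenec.png",cv2.resize(a,None,fx=3.3,fy=3.3,interpolation=cv2.INTER_CUBIC))
E
```

```text
(no output)
```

View pics/topc.png

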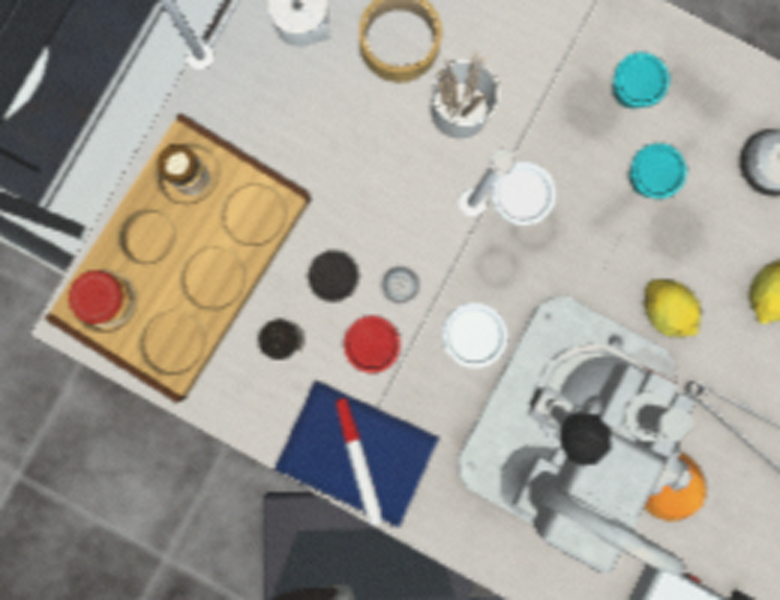

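View pics/scenec.png

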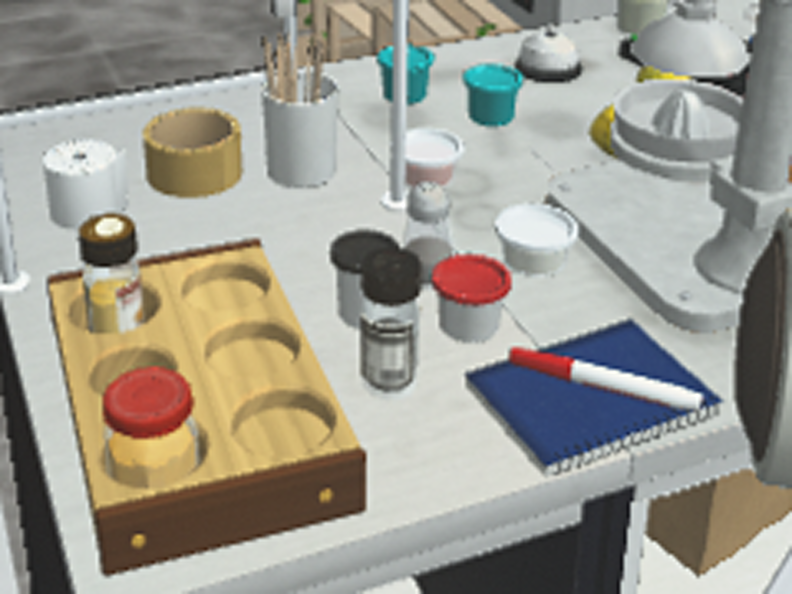

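The scene view shows the shaker at crop (429,190), pepper tub lid (365,246), pepper jar cap (391,268), red tub lid (472,277), brown jar in the far back hollow and mustard in the near back hollow. I'll triangulate from these two views.

```bash
cat > h.py <<'E'
import numpy as np
from workcell import bot,camera,camera_model
def ray(m,uv,P=None):
    P=m["pose"] if P is None else P
    d=P[:3,:3]@np.linalg.inv(m["K"])@[uv[0],uv[1],1]
    return P[:3,3],d/np.linalg.norm(d)
def tri(rs):
    A=sum(np.eye(3)-np.outer(d,d) for o,d in rs);b=sum((np.eye(3)-np.outer(d,d))@o for o,d in rs)
    p=np.linalg.solve(A,b); e=[np.linalg.norm(np.cross(p-o,d))*1000 for o,d in rs]
    return p,max(e)
def atz(r,z): o,d=r; return o+d*(z-o[2])/d[2]
E
python3 - <<'E'
from h import *
T=camera_model("top");S=camera_model("scene")
t=lambda x,y:ray(T,(190+x/3,130+y/3)); s=lambda x,y:ray(S,(220+x/3.3,170+y/3.3))
for n,a,b,z in [("jar",(281,338),(392,266),.105),("ptub",(333,274),(365,246),.062),("mtub",(372,343),(472,277),.048),("shak",(401,284),(429,188),.09),
 ("cBfar",(181,116),(50,285),.046),("cFfar",(311,194),(258,243),.046),("cFnear",(180,399),(365,455),.046),("cBnear",(50,320),(100,515),.046),
 ("f0",(254,213),(226,287),.046),("f1",(213,277),(252,345),.046),("f2",(173,342),(284,417),.046),("b1",(147,237),(134,373),.046),
 ("brown",(180,164),(110,226),.113),("must",(97,297),(148,393),.088),("cup",(475,335),(536,229),.036)]:
    p,e=tri([t(*a),s(*b)]); print(n,p.round(3),round(e,1),"top@z",atz(t(*a),z).round(3)[:2],"sc@z",atz(s(*b),z).round(3)[:2])
for n,uv,z in [("postA",(258,150),0),("postB",(348,200),0),("lever",(385,276),.5)]: print(n,atz(ray(T,uv),z).round(3))
E
```

```text
jar [0.433 0.071 0.1  ] 2.3 top@z [0.431 0.069] sc@z [0.431 0.077]
ptub [0.497 0.018 0.064] 1.6 top@z [0.496 0.017] sc@z [0.501 0.016]
mtub [ 0.425 -0.021  0.045] 1.5 top@z [ 0.423 -0.022] sc@z [ 0.424 -0.017]
shak [ 0.485 -0.052  0.088] 2.9 top@z [ 0.482 -0.053] sc@z [ 0.485 -0.047]
cBfar [0.674 0.18  0.041] 2.9 top@z [0.671 0.177] sc@z [0.671 0.186]
cFfar [0.586 0.041 0.043] 2.9 top@z [0.583 0.039] sc@z [0.585 0.046]
cFnear [0.372 0.182 0.044] 2.0 top@z [0.37 0.18] sc@z [0.372 0.184]
cBnear [0.459 0.319 0.047] 4.3 top@z [0.456 0.316] sc@z [0.464 0.32 ]
f0 [0.566 0.102 0.043] 1.7 top@z [0.564 0.1  ] sc@z [0.564 0.106]
f1 [0.499 0.146 0.047] 2.2 top@z [0.497 0.144] sc@z [0.501 0.146]
f2 [0.432 0.188 0.047] 2.6 top@z [0.43  0.187] sc@z [0.435 0.189]
b1 [0.543 0.216 0.045] 2.5 top@z [0.541 0.214] sc@z [0.544 0.218]
brown [0.61  0.169 0.113] 2.8 top@z [0.608 0.167] sc@z [0.613 0.17 ]
must [0.479 0.259 0.088] 3.0 top@z [0.477 0.257] sc@z [0.482 0.26 ]
cup [ 0.431 -0.131  0.031] 2.3 top@z [ 0.429 -0.132] sc@z [ 0.429 -0.123]
postA [0.744 0.159 0.   ]
postB [ 0.567 -0.139  0.   ]
lever [ 0.36  -0.158  0.5  ]
```

Every height agrees with the text to within a few mm. The rack origin is about (0.521, 0.181) with yaw about 57.5°, and mustard is on the +y side. I'll lift first so the arm clears the press.

Call:
{"method": "send_rows", "body": {"targets": "0 0 -60 0 0;0 -20 -120 0 0;0 -40 -180 0 0;0 -60 -240 0 0;0 -80 -300 0 0;0 -100 -360 0 0;0 -100 -400 0 0;0 -100 -400 0 0;0 -100 -400 0 0", "newtons": 40}}

```text
time: 1.27
ee_pos: [0.1741, -0.402, 0.5332]
tcp_rot: [176.4, 0.0, 23.4]
wrist_force: [0.8, 0.0, -0.4]
opening: 0.0852
grasp_force: 0.0
```

```bash
python3 - <<'E'
from h import *
import cv2
o=bot.get_obs();print(o["q"].round(1),o["qd"].round(1),o["ee_pos"])
T=camera_model("top");S=camera_model("scene")
print("lever knob",tri([ray(T,(385,276)),ray(S,(431,72))]))
for uv in [(345,287),(375,230),(425,265),(400,325),(420,300),(400,318)]: print(uv,atz(ray(T,uv),.0).round(2),atz(ray(T,uv),.3).round(2))
E
```

```text
[-66.6   8.7  52.7 130.4  -0.   90. ] [ 0.  -0.3 -0.4 -0.1  0.1  0. ] [ 0.17412756 -0.40197692  0.53322831]
lever knob (array([ 0.35916481, -0.16199959,  0.47561109]), np.float64(1.0371090347503082))
(345, 287) [ 0.28 -0.12  0.  ] [ 0.32 -0.1   0.3 ]
(375, 230) [ 0.46 -0.22  0.  ] [ 0.46 -0.18  0.3 ]
(425, 265) [ 0.35 -0.38  0.  ] [ 0.37 -0.3   0.3 ]
(400, 325) [ 0.16 -0.29  0.  ] [ 0.22 -0.23  0.3 ]
(420, 300) [ 0.24 -0.36  0.  ] [ 0.28 -0.28  0.3 ]
(400, 318) [ 0.18 -0.29  0.  ] [ 0.24 -0.23  0.3 ]
```

Call:
{"method": "send_rows", "body": {"targets": "0 -60 0 0 0;0 -80 0 0 0;0 -80 0 0 0"}}

```text
time: 1.65
ee_pos: [0.1419, -0.3275, 0.5291]
tcp_rot: [176.3, -0.0, 23.4]
wrist_force: [-0.9, -0.1, -0.2]
opening: 0.085
grasp_force: 0.0
```

Call:
{"method": "send_rows", "body": {"targets": "354 -269 0 -124 0;354 -269 0 -124 0;354 -269 0 -124 0;354 -269 0 -124 0;354 -269 0 -124 0;354 -269 0 -124 0;354 -269 0 -124 0;354 -269 0 -124 0;354 -269 0 -124 0;354 -269 0 -124 0;354 -269 0 -124 0;354 -269 0 -124 0;354 -269 0 -124 0"}}

```text
time: 3.28
ee_pos: [0.3617, 0.059, 0.5108]
tcp_rot: [-177.9, 3.0, 147.4]
wrist_force: [0.3, -0.5, 0.8]
opening: 0.0859
grasp_force: 0.0
```

```bash
python3 - <<'E'
from h import *
o=bot.get_obs();print(o["q"].round(1),o["ee_pos"],o["tcp_rot"],o["time"])
E
```

```text
[ 12.1  -1.9  37.8 129.2  -3.6  44.7] [0.36169851 0.05900944 0.51077839] [-177.85060794    2.97324985  147.41419287] 3.275
```

Call:
{"method": "send_rows", "body": {"targets": "-53 48 60 0 0;-53 48 120 0 0;-53 48 180 0 0;-53 48 240 0 0;-53 48 240 0 0;-53 48 240 0 0"}}

```text
time: 4.03
ee_pos: [0.4373, 0.0565, 0.2744]
tcp_rot: [-178.0, 3.1, 147.4]
wrist_force: [-0.4, 0.8, 0.5]
opening: 0.0855
grasp_force: 0.0
```

```bash
python3 - <<'E'
from h import *
import cv2
o=bot.get_obs();print(o["q"].round(1),o["ee_pos"].tolist(),o["tcp_rot"].tolist(),o["time"])
cv2.imwrite("pics/w1.png",camera("wrist"))
E
```

```text
[ 9.7 -9.6  0.8 99.5 -3.6 42.3] [0.43729897038148985, 0.05649992938531636, 0.2744266867747523] [-177.9504221088902, 3.077903527064718, 147.36000218911656] 4.025
```

View pics/w1.png

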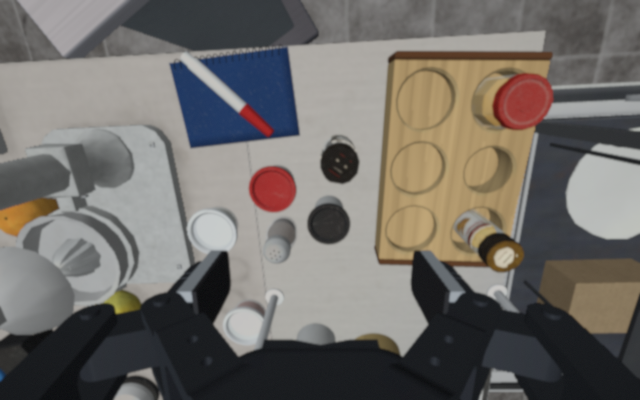

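The wrist view shows the pepper jar cap at (340,161), pepper tub lid (329,222), red tub (272,188) and shaker top (276,254). Front rims are at (425,98), (417,167) and (411,228), and the gap is at (486,169). The tool kept a 3.7° tilt, which I'll account for in the computations.

```bash
cat >> h.py <<'E'
from scipy.spatial.transform import Rotation as Ro
def pose(pos,rpy):
    M=np.eye(4);M[:3,:3]=Ro.from_euler("xyz",rpy,degrees=True).as_matrix();M[:3,3]=pos;return M
def shift(to,o=None):
    o=o or bot.get_obs(); R=pose(o["ee_pos"],o["tcp_rot"])[:3,:3]
    return (R.T@(np.array(to)-o["ee_pos"])*1000).round(1)
E
python3 - <<'E'
from h import *
T=camera_model("top");S=camera_model("scene");W=camera_model("wrist")
P=pose([0.43729897038148985, 0.05649992938531636, 0.2744266867747523],[-177.9504221088902, 3.077903527064718, 147.36000218911656])@W["T_tool_cam"]
t=lambda x,y:ray(T,(190+x/3,130+y/3)); s=lambda x,y:ray(S,(220+x/3.3,170+y/3.3))
for n,a,b,w,z in [("jar",(281,338),(392,266),(340,162),.105),("ptub",(333,274),(365,246),(329,223),.062),("mtub",(372,343),(472,277),(272,188),.048),("shak",(401,284),(429,188),(276,254),.09),
 ("f0",(254,213),(226,287),(411,228),.046),("f1",(213,277),(252,345),(417,167),.046),("f2",(173,342),(284,417),(425,98),.046),("b1",(147,237),(134,373),(487,169),.046),
 ("cup",(475,335),(536,229),(212,231),.036)]:
    r=ray(W,w,P); p,e=tri([t(*a),s(*b),r]); print(n,p.round(3),round(e,1),"wrist@z",atz(r,z).round(3)[:2])
print(shift((.432,.070,.06)), shift((.432,.070,.105)))
E
```

```text
jar [0.432 0.073 0.101] 4.4 wrist@z [0.432 0.077]
ptub [0.497 0.02  0.064] 3.2 wrist@z [0.498 0.022]
mtub [ 0.425 -0.02   0.045] 2.8 wrist@z [ 0.425 -0.016]
shak [ 0.487 -0.05   0.088] 5.0 wrist@z [ 0.489 -0.046]
f0 [0.566 0.103 0.044] 2.9 wrist@z [0.566 0.105]
f1 [0.498 0.147 0.048] 2.6 wrist@z [0.498 0.148]
f2 [0.431 0.189 0.048] 3.3 wrist@z [0.432 0.191]
b1 [0.543 0.216 0.046] 3.2 wrist@z [0.545 0.217]
cup [ 0.432 -0.131  0.03 ] 3.4 wrist@z [ 0.433 -0.126]
[ 24.   15.5 214.5] [ 21.5  13.9 169.6]
```

```bash
python3 - <<'E'
from h import *
print(shift((.432,.074,.13)), shift((.4325,.0735,.052)))
E
```

```text
[ 22.3  16.4 144.4] [ 25.9  19.  222.3]
```

Call:
{"method": "send_rows", "body": {"targets": "22 16 60 0 0;22 16 110 0 0;22 16 145 0 0;24 18 190 0 0;26 19 222 0 0;26 19 222 0 0;26 19 222 0 255;26 19 222 0 255;26 19 222 0 255;26 19 222 0 255;26 19 222 0 255;26 19 222 0 255", "newtons": 40}}

```text
time: 5.58
ee_pos: [0.4326, 0.074, 0.0519]
tcp_rot: [-178.1, 3.2, 147.5]
wrist_force: [1.2, 1.5, 6.1]
opening: 0.0403
grasp_force: 39.7
```

```bash
python3 - <<'E'
from h import *
o=bot.get_obs();print(o["ee_pos"],o["tcp_rot"],o["opening"],o["grasp_force"],o["time"])
c=np.array([.0095,.0015,0])*0
print("lift",shift((.4325,.0735,.16)),"over",shift((.543,.216,.16)),"down",shift((.543,.216,.066)),shift((.543,.216,.061)))
E
```

```text
[0.43259104 0.07396376 0.05190693] [-178.14123283    3.20129648  147.47523537] 0.040308475033836354 39.67961959540844 5.575
lift [  -6.2   -3.9 -107.8] over [ -22.7  175.6 -112.7] down [-17.5 178.6 -18.9] [-17.2 178.8 -14. ]
```

Call:
{"method": "send_rows", "body": {"targets": "-3 -2 -55 0 255;-6 -4 -108 0 255;-12 50 -113 0 255;-17 105 -113 0 255;-21 155 -113 0 255;-23 176 -113 0 255;-23 176 -113 0 255;-21 177 -80 0 255;-19 178 -45 0 255;-19 178 -45 0 255"}}

```text
time: 6.82
ee_pos: [0.5404, 0.2143, 0.0876]
tcp_rot: [-177.8, 3.0, 147.4]
wrist_force: [-0.4, 0.1, -0.1]
opening: 0.0401
grasp_force: 40.4
```

```bash
python3 - <<'E'
from h import *
import cv2
o=bot.get_obs();print(o["ee_pos"],o["tcp_rot"],o["opening"],o["wrist_force"],o["torque"])
cv2.imwrite("pics/w2.png",camera("wrist"))
print(shift((.543,.216,.060)))
E
```

```text
[0.5404178  0.21434808 0.08763432] [-177.78491558    2.95815764  147.44672463] 0.040094359757573896 [-0.36478217  0.10436716 -0.12495486] [ 0.06086233 -0.02763552 -0.01826378]
[ 0.7  3.2 29.6]
```

View pics/w2.png

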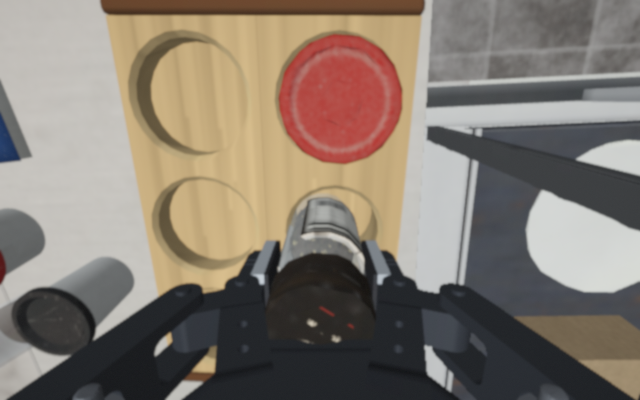

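The jar has entered the gap (rim centre about (333,220), jar body about (327,215)) with no contact force. I'll continue down.

Call:
{"method": "send_rows", "body": {"targets": "1 3 15 0 255;1 3 27 0 255;1 3 27 0 255;1 3 27 0 150;1 3 27 0 0;1 3 27 0 0;1 3 27 0 0;1 3 27 0 0"}}

```text
time: 7.88
ee_pos: [0.5433, 0.217, 0.0623]
tcp_rot: [-177.9, 3.1, 147.5]
wrist_force: [0.3, 0.4, 0.4]
opening: 0.0855
grasp_force: 0.0
```

```bash
python3 - <<'E'
from h import *
o=bot.get_obs();print(o["ee_pos"],o["tcp_rot"],o["opening"],o["wrist_force"],o["time"])
for p in [(.543,.216,.20),(.497,.020,.20),(.497,.020,.12),(.4975,.0195,.024)]: print(p,shift(p))
E
```

```text
[0.543328   0.21704317 0.06226662] [-177.94043753    3.06852997  147.48154014] 0.08553299059136744 [0.34599483 0.43942278 0.38240843] 7.875
(0.543, 0.216, 0.2) [  -7.7   -6.  -137.4]
(0.497, 0.02, 0.2) [ -74.1 -195.7 -127. ]
(0.497, 0.02, 0.12) [ -69.9 -192.9  -47.2]
(0.4975, 0.0195, 0.024) [ -65.4 -189.6   48.7]
```

Call:
{"method": "send_rows", "body": {"targets": "-4 -3 -60 0 0;-8 -6 -137 0 0;-8 -6 -137 10 0;-25 -60 -135 20 0;-42 -110 -132 30 0;-60 -160 -130 40 0;-74 -196 -127 50 0;-74 -196 -127 60 0;-74 -196 -127 70 0;-74 -196 -127 80 0;-74 -196 -127 90 0;-74 -196 -127 90 0;-70 -193 -70 90 0;-68 -191 -10 90 0;-68 -191 -10 90 0"}}

```text
time: 9.75
ee_pos: [0.4943, 0.0201, 0.0787]
tcp_rot: [177.3, 2.4, 57.6]
wrist_force: [-0.4, 0.1, 0.8]
opening: 0.0857
grasp_force: 0.0
```

```bash
python3 - <<'E'
from h import *
import cv2
o=bot.get_obs();print(o["ee_pos"],o["tcp_rot"],o["opening"],o["wrist_force"],o["time"])
cv2.imwrite("pics/w3.png",camera("wrist"))
print(shift((.4975,.0195,.024)))
E
```

```text
[0.49425322 0.02009748 0.07869007] [177.3170192    2.35415761  57.58060229] 0.08567952862188781 [-0.37339535  0.06537249  0.78095748] 9.75
[ 2.2 -1.6 58.2]
```

View pics/w3.png

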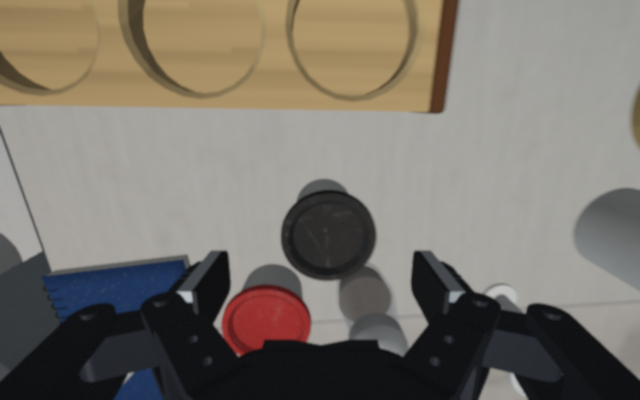

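```bash
python3 - <<'E'
from h import *
W=camera_model("wrist");o=bot.get_obs();P=pose(o["ee_pos"],o["tcp_rot"])@W["T_tool_cam"]
for n,w,z in [("ptub",(328,234),.062),("mtub",(266,321),.048),("f1",(196,29),.046),("f0",(353,34),.046)]:
    p=atz(ray(W,w,P),z); print(n,p.round(4))
E
```

```text
ptub [0.5027 0.0211 0.062 ]
mtub [ 0.4315 -0.0158  0.048 ]
f1 [0.5038 0.1464 0.046 ]
f0 [0.5701 0.1026 0.046 ]
```

```bash
python3 - <<'E'
from h import *
for p in [(.500,.020,.024),(.500,.020,.12),(.501,.146,.12),(.501,.146,.054)]: print(shift(p))
E
```

```text
[ 4.   0.3 58.3]
[  0.3   5.2 -37.5]
[107.1 -61.3 -45. ]
[109.6 -64.7  20.9]
```

Call:
{"method": "send_rows", "body": {"targets": "4 0 30 0 0;4 0 58 0 0;4 0 58 0 0;4 0 58 0 255;4 0 58 0 255;4 0 58 0 255;4 0 58 0 255;4 0 58 0 255;2 3 10 0 255;0 5 -38 0 255;0 5 -38 0 255", "newtons": 40}}

```text
time: 11.18
ee_pos: [0.5027, 0.0201, 0.1257]
tcp_rot: [176.6, 1.8, 57.4]
wrist_force: [0.5, -0.3, -2.1]
opening: 0.0485
grasp_force: 41.7
```

```bash
python3 - <<'E'
from h import *
o=bot.get_obs();print(o["ee_pos"],o["tcp_rot"],o["opening"],o["grasp_force"],o["wrist_force"])
for p in [(.501,.146,.12),(.501,.146,.054)]: print(shift(p))
E
```

```text
[0.50271228 0.02007332 0.12567973] [176.59552986   1.81191392  57.36983788] 0.04851420099968188 41.74971781350905 [ 0.47343394 -0.26169014 -2.06811593]
[105.3 -69.4  -1.8]
[107.3 -73.3  64.1]
```

Call:
{"method": "send_rows", "body": {"targets": "50 -33 -2 0 255;100 -66 -2 0 255;105 -69 -2 0 255;105 -69 -2 0 255;106 -71 35 0 255;107 -73 55 0 255;107 -73 55 0 255"}}

```text
time: 12.05
ee_pos: [0.4975, 0.1443, 0.0571]
tcp_rot: [177.0, 2.2, 57.3]
wrist_force: [-0.2, 0.2, -0.7]
opening: 0.0488
grasp_force: 41.9
```

```bash
python3 - <<'E'
from h import *
import cv2
o=bot.get_obs();print(o["ee_pos"],o["tcp_rot"],o["opening"],o["grasp_force"],o["wrist_force"])
cv2.imwrite("pics/w4.png",camera("wrist"))
print(shift((.501,.146,.054)))
E
```

```text
[0.49745649 0.14430679 0.05709897] [177.01377095   2.17451591  57.2731059 ] 0.048765978064683496 41.86327596689807 [-0.22255856  0.17717392 -0.70986421]
[2.8 1.5 4.3]
```

View pics/w4.png

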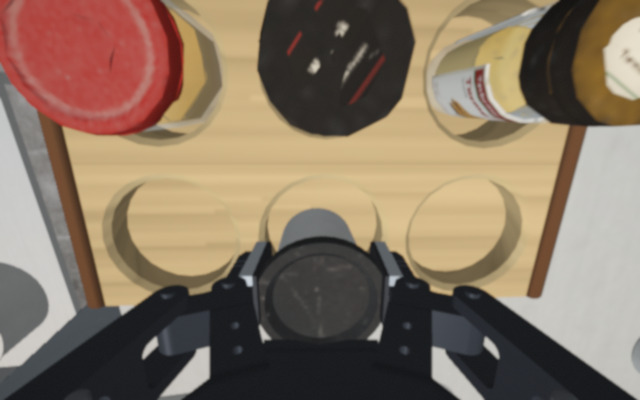

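The pepper jar stands in its gap, and the tub (lid at (320,297)) is entering the centre front hollow. I'll seat it and release.

Call:
{"method": "send_rows", "body": {"targets": "2 1 4 0 255;2 1 4 0 255;2 1 4 0 120;2 1 4 0 0;2 1 4 0 0;2 1 4 0 0;2 1 4 0 0;0 2 -60 0 0;-4 6 -115 0 0;-4 6 -115 0 0"}}

```text
time: 13.35
ee_pos: [0.5, 0.1466, 0.1784]
tcp_rot: [176.7, 1.7, 57.4]
wrist_force: [0.0, -0.6, -0.6]
opening: 0.0853
grasp_force: 0.0
```

```bash
python3 - <<'E'
from h import *
import cv2
W=camera_model("wrist")
o=bot.get_obs();print(o["ee_pos"],o["tcp_rot"],o["opening"],o["wrist_force"],o["time"])
cv2.imwrite("pics/w5.png",camera("wrist"))
print(shift((.427,-.018,.18)),shift((.427,-.018,.08)))
E
```

```text
[0.49995781 0.14664325 0.17842204] [176.65841552   1.72432661  57.35503801] 0.08526751854421541 [ 0.02215063 -0.63381636 -0.55320754] 13.35
[-177.4   27.8    3. ] [-174.1   22.2  102.8]
```

View pics/w5.png

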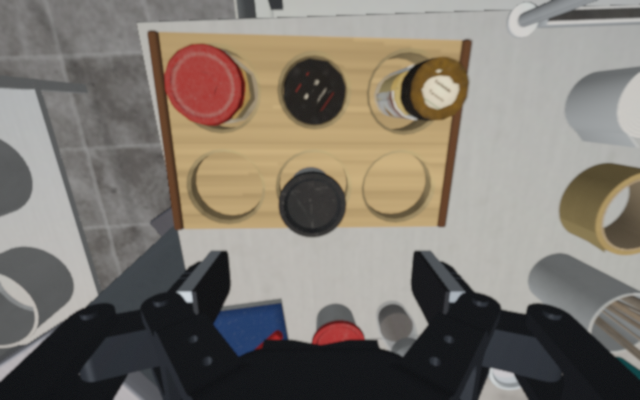

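```bash
python3 - <<'E'
from h import *
W=camera_model("wrist");o=bot.get_obs();P=pose(o["ee_pos"],o["tcp_rot"])@W["T_tool_cam"]
a=np.radians(57.5)
for n,w,z in [("ptub",(312,203),.090),("jar",(314,90),.113),("f2",(226,184),.046),("f0",(396,184),.046),("f1",(313,183),.046),("mtub seen",(338,332),.048)]:
    p=atz(ray(W,w,P),z); d=p[:2]-[.521,.182]; print(n,p.round(4),"rack",(d[0]*np.cos(a)+d[1]*np.sin(a)).round(4),(-d[0]*np.sin(a)+d[1]*np.cos(a)).round(4))
E
```

```text
ptub [0.4984 0.1493 0.09  ] rack -0.0397 0.0015
jar [0.5431 0.2171 0.113 ] rack 0.0415 0.0002
f2 [0.4375 0.1943 0.046 ] rack -0.0345 0.0771
f0 [0.5666 0.1094 0.046 ] rack -0.0367 -0.0774
f1 [0.503  0.1523 0.046 ] rack -0.0347 -0.0008
mtub seen [0.4366 0.0008 0.048 ] rack -0.1982 -0.0262
```

Both placed things are centred: the tub at rack (-40,+1) mm and the jar at (41,0). Next is the red tub.

Call:
{"method": "send_rows", "body": {"targets": "-20 3 0 -10 0;-70 11 0 -20 0;-125 20 2 -30 0;-175 27 3 -40 0;-177 28 3 -45 0;-177 27 20 -45 0;-175 24 75 -45 0;-175 23 95 -45 0;-175 23 95 -45 0"}}

```text
time: 14.52
ee_pos: [0.4239, -0.0186, 0.083]
tcp_rot: [179.6, 3.6, 102.4]
wrist_force: [0.4, -0.5, -0.6]
opening: 0.0855
grasp_force: 0.0
```

```bash
python3 - <<'E'
from h import *
import cv2
W=camera_model("wrist")
o=bot.get_obs();print(o["ee_pos"],o["tcp_rot"],o["opening"],o["wrist_force"],o["time"])
cv2.imwrite("pics/w6.png",camera("wrist"))
print(shift((.427,-.018,.024)))
E
```

```text
[ 0.42388282 -0.01859095  0.08299095] [179.57672895   3.55519683 102.36659041] 0.0854902434007046 [ 0.44148181 -0.46301992 -0.57206903] 14.525
[ 4.   1.6 60.6]
```

View pics/w6.png

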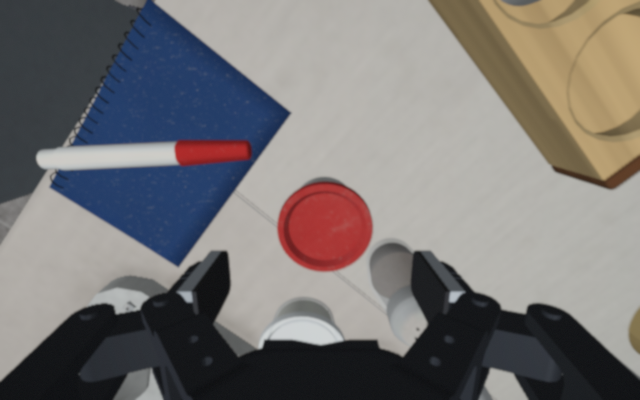

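```bash
python3 - <<'E'
from h import *
W=camera_model("wrist");o=bot.get_obs();R=pose(o["ee_pos"],o["tcp_rot"]);P=R@W["T_tool_cam"]
for n,w,z in [("mtub",(325,226),.048),("shk dome",(410,316),.09),("shk base near edge",(390,243),.0)]:
    p=atz(ray(W,w,P),z); print(n,p.round(4))
for s in(1,-1): print("finger",(R@[0.,s*.05,0.06,1])[:3].round(3))
E
```

```text
mtub [ 0.428  -0.0164  0.048 ]
shk dome [ 0.4784 -0.0397  0.09  ]
shk base near edge [ 0.4887 -0.0402  0.    ]
finger [ 0.475 -0.011  0.025]
finger [ 0.377 -0.033  0.024]
```

The shaker is within a few mm of the right finger's path, so I'll turn 22° further for the pick.

Call:
{"method": "send_rows", "body": {"targets": "4 2 0 -10 0;4 2 0 -22 0;4 2 0 -22 0;4 2 30 -22 0;4 2 60 -22 0;4 2 60 -22 0;4 2 60 -22 255;4 2 60 -22 255;4 2 60 -22 255;4 2 60 -22 255;4 2 60 -22 255;2 2 10 -22 255;-1 2 -45 -22 255;-1 2 -45 -22 255", "newtons": 40}}

```text
time: 16.32
ee_pos: [0.429, -0.017, 0.1364]
tcp_rot: [-179.7, 3.9, 124.4]
wrist_force: [0.5, 0.1, -1.4]
opening: 0.054
grasp_force: 42.9
```

```bash
python3 - <<'E'
from h import *
o=bot.get_obs();print(o["ee_pos"],o["tcp_rot"],o["opening"],o["grasp_force"],o["wrist_force"])
for p in [(.433,.188,.13),(.433,.188,.07),(.433,.188,.053)]: print(shift(p))
E
```

```text
[ 0.42903006 -0.01695586  0.13636434] [-179.69157765    3.89697516  124.38705405] 0.05400318521777911 42.89149453819846 [ 0.47754063  0.05918481 -1.44813811]
[166.9 119.   -5.6]
[171.  119.3  54.2]
[172.2 119.4  71.2]
```

Call:
{"method": "send_rows", "body": {"targets": "50 36 -6 10 255;100 72 -6 22 255;150 107 -6 22 255;168 119 -6 22 255;168 119 -6 22 255;170 119 30 22 255;172 119 62 22 255;172 119 62 22 255;172 119 62 22 255"}}

```text
time: 17.45
ee_pos: [0.4293, 0.1875, 0.0573]
tcp_rot: [179.3, 3.6, 102.4]
wrist_force: [-0.2, 0.2, -0.2]
opening: 0.054
grasp_force: 45.4
```

```bash
python3 - <<'E'
from h import *
import cv2
W=camera_model("wrist")
o=bot.get_obs();print(o["ee_pos"],o["tcp_rot"],o["opening"],o["wrist_force"],o["time"])
cv2.imwrite("pics/w7.png",camera("wrist"))
print(shift((.4315,.1895,.053)))
E
```

```text
[0.42929627 0.18751041 0.05726693] [179.30379185   3.63217795 102.3509985 ] 0.054049977548649354 [-0.15670579  0.24857873 -0.24665   ] 17.45
[1.6 2.4 4.4]
```

View pics/w7.png

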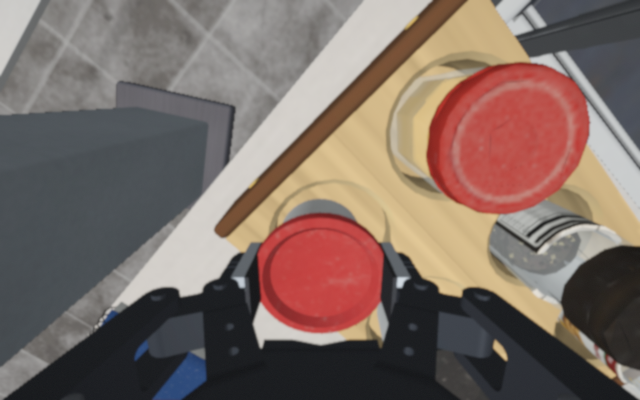

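The red tub is entering its hollow: rim at columns 270–387, tub about 8 px left of centre, no contact force. I'll shift 2 mm, seat it and release.

Call:
{"method": "send_rows", "body": {"targets": "2 2 4 0 255;2 2 4 0 255;2 2 4 0 120;2 2 4 0 0;2 2 4 0 0;2 2 4 0 0;2 2 4 0 0;0 2 -50 0 0;-4 2 -110 0 0;-4 2 -110 0 0"}}

```text
time: 18.75
ee_pos: [0.431, 0.192, 0.1718]
tcp_rot: [178.9, 3.5, 102.4]
wrist_force: [0.8, -0.5, -0.3]
opening: 0.0853
grasp_force: 0.0
```

```bash
python3 - <<'E'
from h import *
o=bot.get_obs();print(o["ee_pos"],o["tcp_rot"],o["opening"],o["wrist_force"],o["time"])
print(shift((.484,-.047,.17)),shift((.484,-.047,.13)))
E
```

```text
[0.43104903 0.19198118 0.17175764] [178.88277716   3.52684413 102.37571075] 0.08534529745342494 [ 0.76568932 -0.53201722 -0.31546933] 18.75
[-2.442e+02  2.000e-01  1.680e+01] [-241.7   -0.6   56.7]
```

Call:
{"method": "send_rows", "body": {"targets": "-60 0 2 0 0;-120 0 6 0 0;-180 0 12 0 0;-240 0 17 0 0;-244 0 17 0 0;-242 0 45 0 0;-242 0 45 0 0"}}

```text
time: 19.62
ee_pos: [0.481, -0.0468, 0.1352]
tcp_rot: [179.5, 3.5, 102.4]
wrist_force: [0.2, -0.1, 0.1]
opening: 0.0853
grasp_force: 0.0
```

```bash
python3 - <<'E'
from h import *
import cv2
o=bot.get_obs();print(o["ee_pos"].tolist(),o["tcp_rot"].tolist(),o["wrist_force"],o["time"])
cv2.imwrite("pics/w8.png",camera("wrist"))
E
```

```text
[0.48095862452286997, -0.04684086217814121, 0.13519791659867703] [179.51881688978543, 3.548792150754961, 102.43075035096254] [ 0.16535118 -0.05790849  0.13817497] 19.625
```

View pics/w8.png

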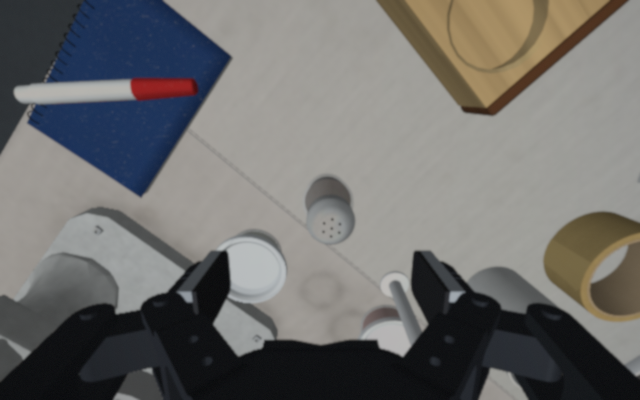

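The shaker top is at (331,227), and the cup and post are clear of the fingers.

```bash
python3 - <<'E'
from h import *
W=camera_model("wrist");o=bot.get_obs();P=pose(o["ee_pos"],o["tcp_rot"])@W["T_tool_cam"]
for n,w,z in [("dome",(331,227),.09),("post",(395,285),0),("f0",(500,20),.046),("base edge",(328,178),.022)]:
    print(n,atz(ray(W,w,P),z).round(4))
print(shift((.485,-.046,.030)))
E
```

```text
dome [ 0.49   -0.0485  0.09  ]
post [ 0.5841 -0.1371  0.    ]
f0 [0.5713 0.1015 0.046 ]
base edge [ 0.4868 -0.0334  0.022 ]
[  6.7   2.4 106.5]
```

Call:
{"method": "send_rows", "body": {"targets": "2 5 50 0 0;4 5 90 0 0;5 5 106 0 0;5 5 106 0 0;5 5 106 0 255;5 5 106 0 255;5 5 106 0 255;5 5 106 0 255;5 5 106 0 255;5 5 106 0 255;2 5 50 0 255;-1 5 5 0 255;-1 5 5 0 255", "newtons": 40}}

```text
time: 21.3
ee_pos: [0.4895, -0.0478, 0.1367]
tcp_rot: [178.9, 3.7, 102.4]
wrist_force: [-0.0, 0.3, -1.5]
opening: 0.0379
grasp_force: 40.6
```

```bash
python3 - <<'E'
from h import *
o=bot.get_obs();print(o["ee_pos"],o["tcp_rot"],o["opening"],o["grasp_force"],o["wrist_force"])
for p in [(.480,.02,.15),(.566,.104,.15),(.566,.104,.08),(.566,.104,.059)]: print(shift(p))
E
```

```text
[ 0.48945369 -0.04779275  0.13669595] [178.92654865   3.73227601 102.36765698] 0.037908198931361645 40.56598736846354 [-0.01508009  0.27264117 -1.45845801]
[ 67.2   5.6 -17.6]
[130.7 107.7 -19.8]
[135.3 106.4  50. ]
[136.7 106.   70.9]
```

Call:
{"method": "send_rows", "body": {"targets": "30 3 -18 0 255;67 6 -18 -10 255;90 40 -19 -20 255;110 75 -20 -30 255;130 107 -20 -40 255;131 108 -20 -45 255;131 108 -20 -45 255;133 107 20 -45 255;136 106 58 -45 255;136 106 58 -45 255"}}

```text
time: 22.55
ee_pos: [0.5614, 0.1036, 0.0649]
tcp_rot: [-177.8, 2.9, 147.4]
wrist_force: [-0.6, -0.2, -1.1]
opening: 0.0379
grasp_force: 41.7
```

```bash
python3 - <<'E'
from h import *
import cv2
o=bot.get_obs();print(o["ee_pos"],o["tcp_rot"],o["opening"],o["wrist_force"],o["time"])
cv2.imwrite("pics/w9.png",camera("wrist"))
print(shift((.566,.104,.059)))
E
```

```text
[0.56143058 0.10363118 0.06488497] [-177.75226697    2.87771962  147.3526127 ] 0.037908116309307745 [-0.57660408 -0.23401414 -1.07295772] 22.55
[-2.4  2.3  8.1]
```

View pics/w9.png

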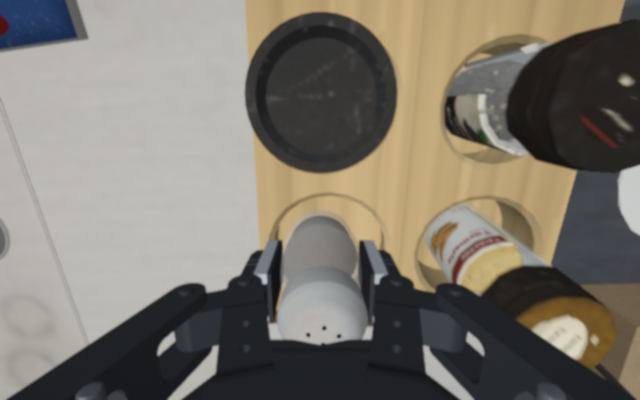

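The shaker is inside the front hollow beside the brown jar (rim columns 268–385, shaker about column 320), with no contact. I'll seat it and release.

Call:
{"method": "send_rows", "body": {"targets": "-1 2 5 0 255;-1 2 7 0 255;-1 2 7 0 255;-1 2 7 0 120;-1 2 7 0 0;-1 2 7 0 0;-1 2 7 0 0;-1 2 7 0 0;-3 1 -50 0 0;-6 0 -110 0 0;-6 0 -110 0 0"}}

```text
time: 23.98
ee_pos: [0.5676, 0.1082, 0.183]
tcp_rot: [-178.3, 3.4, 147.5]
wrist_force: [1.1, -0.1, -0.9]
opening: 0.0854
grasp_force: 0.0
```

```bash
python3 - <<'E'
from h import *
o=bot.get_obs();print(o["ee_pos"],o["tcp_rot"],o["opening"],o["wrist_force"],o["time"])
print(shift((.42,.0,.25)))
E
```

```text
[0.567596   0.10816607 0.1829731 ] [-178.27047311    3.39797581  147.46422301] 0.08537554888781773 [ 1.10647436 -0.11246382 -0.91229403] 23.975
[  62.2 -172.6  -65.7]
```

Pulling back to look at the whole block.

Call:
{"method": "send_rows", "body": {"targets": "15 -50 -25 0 0;35 -100 -45 0 0;55 -150 -65 0 0;62 -173 -66 0 0;62 -173 -66 0 0"}}

```text
time: 24.6
ee_pos: [0.4178, -0.0014, 0.2465]
tcp_rot: [-178.0, 3.1, 147.4]
wrist_force: [1.1, 0.5, -0.3]
opening: 0.0852
grasp_force: 0.0
```

```bash
python3 - <<'E'
from h import *
import cv2
o=bot.get_obs();print(o["ee_pos"].tolist(),o["tcp_rot"].tolist())
a=camera("wrist")[:300];b=camera("scene")[170:350,220:460]
b=cv2.resize(b,(400,300),interpolation=cv2.INTER_CUBIC);a=cv2.resize(a[:,240:],(400,300))
cv2.imwrite("pics/fin.png",cv2.hconcat([a,b]))
E
```

```text
[0.4177697937791473, -0.0014493454444753074, 0.24646381468888828] [-177.97117965637747, 3.117898772244369, 147.3863060122043]
```

View pics/fin.png

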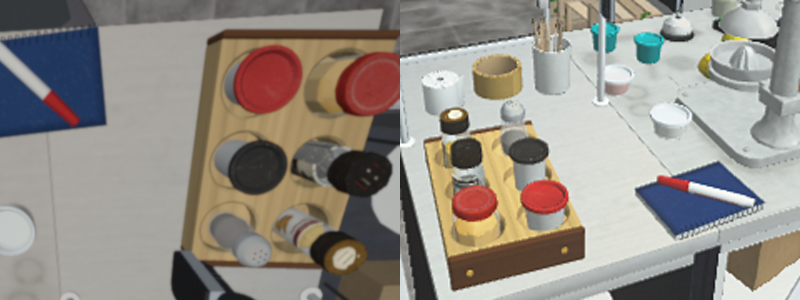

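All four stand in their hollows: red lid (508,78), black lid (497,167) and shaker (497,250) in wrist pixels. I'll check heights and positions before handing in.

```bash
python3 - <<'E'
from h import *
W=camera_model("wrist");S=camera_model("scene");o=bot.get_obs();P=pose(o["ee_pos"],o["tcp_rot"])@W["T_tool_cam"]
a=np.radians(57.5)
for n,w,s,z in [("M",(508,78),(545,195),.076),("P",(497,167),(530,149),.090),("K",(497,251),(512,103),.118),("J",(601,172),(467,150),.113)]:
    p,e=tri([ray(W,w,P),ray(S,(220+(s[0]-400)/1.667,170+s[1]/1.667))]); d=p[:2]-[.521,.182]
    print(n,p.round(3),round(e,1),z,"rack",(d[0]*np.cos(a)+d[1]*np.sin(a)).round(4),(-d[0]*np.sin(a)+d[1]*np.cos(a)).round(4))
E
```

```text
M [0.429 0.191 0.076] 0.2 0.076 rack -0.0414 0.0825
P [0.495 0.146 0.091] 0.2 0.09 rack -0.0448 0.0027
K [0.561 0.106 0.118] 2.2 0.118 rack -0.0424 -0.0748
J [0.541 0.216 0.108] 0.7 0.113 rack 0.039 0.0016
```

```bash
python3 -c "
from workcell import ticket; print(ticket.job_done())"
```

```text
the job is handed in; nothing more can be done
None
```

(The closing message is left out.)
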